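Close a slotted shut-off screw on the gas manifold

ROBOT

A 7-joint arm with a two-finger parallel gripper is mounted at the origin on the work surface. World frame = base frame: x ahead of the robot, y to its left, z up, the work surface at z = 0. Lengths are in m, angles in rad, forces in N, time in s.
With the tool pointing down it reaches from about 0.35 to 0.9 m from the base axis. Payload 19.9 kg.
Tool frame: the origin (TCP) lies on the centre line of the jaws, within the pads' length; the fingertips stand ctrl.nose_length ahead of it and the grasp point (between the pads) lies 5 mm behind it (ctrl.nose_length is the distance from the TCP to the fingertips, in m); z points along the fingers, y is the line along which they close (so a half turn about z gives the same grasp; the last joint's range is limited). The gripper opens to 94 mm and grips with 3 to 60 N. Pads are 16 mm wide; open, the fingers measure 119 mm over their backs; the gripper's body (75 mm by 177 mm) begins 78 mm behind the grasp point.
Start: joints at [1.236, 0.417, -0.01, 1.614, 0.005, 1.111, -0.053], TCP at [0.18, -0.598, 0.219] pointing down, gripper open.
Joint ranges: [-2.81, 2.81], [-0.39, 2.02], [-1.27, 1.25], [0.06, 2.57], [-1.19, 4.33], [0.19, 2], [-2.82, 2.82]. Speed limits (rad/s): [1.89, 1.89, 2.39, 2.39, 3.01, 3.01, 3.01].

INTERFACE

Orientations are given as a 3x3 rotation matrix whose columns are the frame's x, y, z axes.
In Python, from bench import ctrl gives the robot as it stands.
- The arm moves only by the shell command python3 -m handwheel 'ROWS' [OPENING] [FORCE]. ROWS is JSON, a list of rows, each a list of 6 numbers: the shift along the world's x, y, z in cm, then the turn, a rotation vector about the world's x, y, z in rad. A call has 1 to 10 rows; each row is the pose to reach, as a shift and turn from the pose commanded when the call began; what a row does not reach only later rows make up. A row lasts 1/10 s, in which the tool goes at most 50 mm and 8.59 degrees, less where a joint would pass 70% of its speed; a pose out of reach is approached as far as the arm can. A call with a gripper value outside its range is refused whole. OPENING is the gripper command: -1 is shut, 1 is fully open, values between are in proportion, set as the call begins (- or left out, the last holds). The fingers move at their own pace and stop on an object; FORCE is the grip in N (left out, the last holds). Time passes only in rows, so rows that repeat a pose let the fingers close. It gives the time, the measured TCP pose, the force, the opening and the grip force at its end, in the units of the state.
- ctrl.read_state(): the state, without advancing time (a new reading comes with each control period).
- ctrl.grab_frame(name): name is "scene" or "top" or "wrist"; returns a dict with "pixels" (400x640x3 uint8, red, green, blue), "K" (3x3 intrinsics, pixels), "k1" (the pictures are not rectified: a ray, as slopes to the right and down, at radius r is drawn at 1 + k1 r^2 times it, then the intrinsics apply), "camera_from_world" (4x4, takes a point from world to camera coordinates). Camera axes: x right, y down, z forward; pixel columns grow to the right and rows downward; lengths in m; the calibration is good to about 2 mm. A picture is of the moment at which its call begins. There is no depth.
- ctrl.job_done(): hands the job in; it is judged then, once.
The state is a dict: "time_s": time; "joint_pos": joint angles; "qvel": joint speeds; "joint_torque": joint torques, N m; "tool_pos": TCP position; "orientation": TCP orientation; "force": force on the tool from outside, world axes, zero at the start; "ft_torque": the same for the moment, N m; "width": finger opening in m; "grip_force": force on a finger pad.
Only numpy, scipy, OpenCV 4.12 (cv2) and the standard library are available. Lean on these libraries where they do the work, as an engineer would, in place of code of your own. Each camera call takes 0.05 s, during which the arm holds its last target. There are 200 camera calls.

TASK

On the gas manifold the middle shut-off screw, the one beside the orange tape, was left part open. Take the flat screwdriver from its tool block, seat the blade fully in the slot and turn that screw gently clockwise until it is felt to bear firmly on its stop, keeping the blade down in the slot all the while and forcing nothing. Then stand the driver back in the hole of its block, fully home, and let go, leaving the two other screws and the things lying about alone.

Things in the scene. Friction and masses are not known exactly. Their poses are not given: they have to be found in the camera images.
- manifold: Aluminium gas manifold block bolted to the bench: 60 mm (its x) by 180 mm (its y) by 50 mm high, on a 220 mm long foot plate. Three red-capped brass hose barbs stick 26 mm out of its +x face, one out of its +y end, all below the top. On its flat top three brass slotted screws stand at y = +58, 0 and -58 mm; orange tape lies at the -x side of the middle one. Origin: centre of its underside, z up.
- screw_mid (a joint): Turn of the middle screw, rad. 0 = closed, on its rigid stop, slot along the manifold's y; positive = open, anticlockwise from above (1.57 = fully open). Starts between 0.55 and 1.25; does not rise or sink; takes 0.06 N m to turn, stays where left. At the stop the torque climbs about 2 N m per rad of driver turn; 0.15 N m at the driver is firm, 0.3 N m is forcing it.
- slot_mid (a point): Centre of the slot's flat floor in the middle screw, on its vertical axis, 52.5 mm above the bench; turns with the screw: y along the slot, x across it, z up. Brass head 22 mm in diameter; slot 4.1 mm wide, 5.5 mm deep (rim 58 mm above the bench), straight-sided, open at both ends. The blade has about 0.1 rad of play in it each way, about 0.2 rad under load.
- screw_left: The same kind of screw at y = +58 mm of the manifold, closed (slot along the manifold's y). Origin at the centre of its slot's floor, y along the slot. To be left alone.
- screw_right: The same kind of screw at y = -58 mm of the manifold, closed (slot along the manifold's y). Origin at the centre of its slot's floor, y along the slot. To be left alone.
- driver: Short flat screwdriver, 130 mm long, 0.16 kg, that stands blade down in the tool block. Origin: centre of the blade's square end; z points up the shaft to the handle, x along the width of the blade. Blade 14 mm wide (x), 2.5 mm thick (y), then a 9 mm round shaft, a 13 mm round bolster from 39 to 51 mm and a blue handle from 50 to 130 mm of oblong section, 36 mm along x by 28 mm along y, with flat sides; a white line on its top runs along the blade's width.
- stand: Grey tool block fixed to the bench, 72 by 72 by 58 mm high, with a round hole in the middle of its top and a row of five small bits (16 mm tall) standing along its -x edge. Origin: centre of its underside.
- stand_hole (a point): Centre of the mouth of the hole in the tool block's top, 58 mm above the bench. Hole 17 mm in diameter with a 2 mm chamfer, 54 mm deep. With the driver home the underside of its handle rests on the block's top, so the blade's end is 50 mm below this point, 8 mm above the bench.
- mouse: Black and silver computer mouse, 100 by 56 by 32 mm, lying on the bench by the tool block; to be left alone. Origin: centre of its underside.
- jar: Closed jar of desiccant, blue with a paper label and a white cap, 56 mm in diameter, 85 mm tall; to be left alone. Origin: centre of its underside.
- fitting: Spare stepped brass hose fitting, 24 mm in diameter, 36 mm tall, standing on the bench at the manifold's -x side; to be left alone. Origin: centre of its underside.
Things that resemble listed ones, but are neither listed nor needed, are in the scene too. What is shaped like the driver but pink or yellow is not meant.

How it is judged:
On the way, in this order (a step that is already met when the one before it is completed fails the run):
1. The driver's blade is down in the slot of the middle screw, the screw not yet turned shut (z of driver in the frame of slot_mid below 0.002 m and horizontal distance between driver and slot_mid below 0.005 m and angle between the x axis of driver and the y axis of slot_mid, either way round below 0.3 rad and value of joint screw_mid above 0.3 rad), for 0.2 s.
2. The middle screw is closed (within 0.03 rad) and the blade, still down in the slot, bears firmly (over 18 N, all contacts added up) (value of joint screw_mid below 0.03 rad and contact force between driver and manifold above 18 N and z of driver in the frame of slot_mid below 0.0025 m and horizontal distance between driver and slot_mid below 0.006 m), for 0.2 s.
At the end, for the whole second after the job is handed in: Middle screw closed to within 0.06 rad of its stop; driver released, at rest and upright (0.08 rad) in its hole, handle resting on the block (blade end at most 11 mm above the bench, within 6 mm of the hole's axis); the two other screws still closed (0.06 rad) (value of joint screw_mid below 0.06 rad and horizontal distance between driver and stand_hole below 0.006 m and height (world z) of driver below 0.011 m and angle between driver's own z axis and vertical below 0.08 rad and linear speed of driver below 0.02 m/s and angle between the y axis of each of screw_left, screw_right and the y axis of manifold, either way round below 0.06 rad); the robot touches nothing.
It fails at once if The middle screw is turned shut (below 0.45 rad) while the blade is not down in its slot (its end over 3 mm above the slot's floor, or 10 mm off its centre) (value of joint screw_mid below 0.45 rad and velocity of joint screw_mid below -0.2 rad/s and (z of driver in the frame of slot_mid above 0.003 m or horizontal distance between driver and slot_mid above 0.01 m)).
It fails at once if The screw or manifold is forced: the driver pushes or wrenches on it with more than 50 N, all contacts added up (contact force between driver and manifold above 50 N).
It fails at once if The mouse, the jar or the spare fitting is moved more than 15 mm (distance of any of mouse, jar, fitting from where it was at the start of the episode above 0.015 m).
It also fails if it takes over 58 s, if anything falls off the work surface, if the arm or the gripper's body presses on something with over 40 N, if the wrist force passes 120 N, or if a joint passes its speed limit or range.

## Working session

There is one attempt and no reset: what is moved stays moved. The work goes in short steps, Python scripts to look and compute and a shell command to move; the robot and the scene stay as the last step left them, time stands still between calls to the robot, and variables do not carry over. Pictures are saved under pics/ and viewed, at most 10 in all, crops included, and the job is handed in when it is done.

```bash
mkdir -p pics; cat > h.py <<'E'
import numpy as np, cv2
from bench import ctrl
def grab(n,f=None):
    d=ctrl.grab_frame(n)
    np.savez('pics/%s.npz'%(f or n),**{k:np.array(v) for k,v in d.items()})
    if f: cv2.imwrite('pics/%s.png'%f,d['pixels'][:,:,::-1])
    return d
def load(f): return np.load('pics/%s.npz'%f)
def ray(d,u,v):
    K=d['K'];k=float(d['k1']);p=np.linalg.inv(K)@[u,v,1];q=p[:2].copy()
    for _ in range(30): q=p[:2]/(1+k*(q@q))
    T=d['camera_from_world'];R=T[:3,:3]
    return -R.T@T[:3,3], R.T@np.array([q[0],q[1],1])
def atz(d,u,v,z):
    o,r=ray(d,u,v); return o+r*(z-o[2])/r[2]
def proj(d,P):
    T=d['camera_from_world'];c=T[:3,:3]@np.array(P)+T[:3,3];q=c[:2]/c[2]
    q=q*(1+float(d['k1'])*(q@q)); return (d['K']@[q[0],q[1],1])[:2]
E
python3 - <<'E'
from h import *
a=grab('scene','scene0');b=grab('top','top0')
for d in(a,b): print(ray(d,320,200), d['K'][0,0],d['k1'])
s=ctrl.read_state();print(s['time_s'],s['tool_pos'],s['orientation'],s['width'],ctrl.nose_length)
E
```

```text
(array([ 1.18892164, -0.06380718,  0.76590272]), array([-0.67134533,  0.02564506, -0.74090127])) 462.3441239961159 0.01876112593920804
(array([ 0.46727607, -0.03262836,  0.97868115]), array([ 0.12212832,  0.02171479, -0.99235415])) 472.89070127310674 -0.022257934927134196
0.1 [ 0.18031087 -0.59809894  0.21891859] [[ 9.57425450e-01  2.88680369e-01 -3.91015453e-04]
 [ 2.88680621e-01 -9.57424936e-01  9.95119812e-04]
 [-8.70963906e-05 -1.06563162e-03 -9.99999428e-01]] 0.09412535678021473 0.014
```

View pics/top0.png

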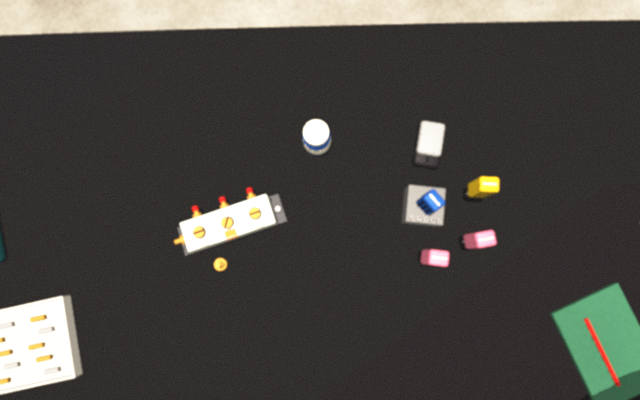

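View pics/scene0.png

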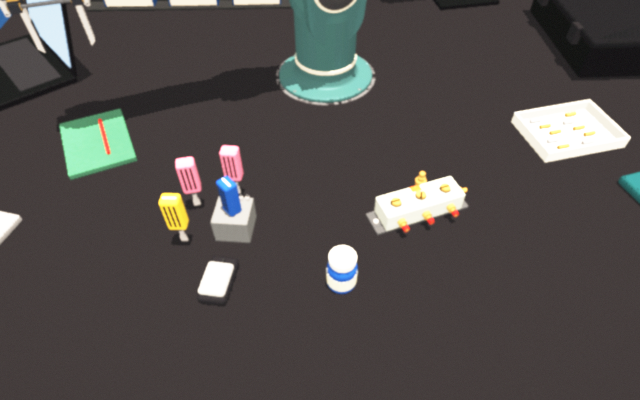

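The top view shows the manifold at about (228,224) with the middle screw at (227,223). The grey tool block is at (425,205), with the blue driver's top at (432,202). The look-alikes are yellow at (484,187) and pink at (435,258) and (480,239). Only the one at (432,202) is blue and stands in the block, so I'll enlarge that one to confirm.

```bash
python3 - <<'E'
from h import *
d=load('top0');p=d['pixels'][:,:,::-1]
a=cv2.resize(p[170:240,390:460],(400,400),interpolation=cv2.INTER_CUBIC)
b=cv2.resize(p[185:255,192:262],(400,400),interpolation=cv2.INTER_CUBIC)
cv2.imwrite('pics/crop0.png',np.hstack([a,b]))
print('drv',atz(d,432,201,.138),'mid',atz(d,227,223,.058),'L',atz(d,199,232,.058),'R',atz(d,255,213,.058))
E
```

```text
drv [ 0.56481241 -0.21440113  0.138     ] mid [0.53899015 0.17030525 0.058     ] L [0.52243234 0.22518063 0.058     ] R [0.55754262 0.11534543 0.058     ]
```

View pics/crop0.png

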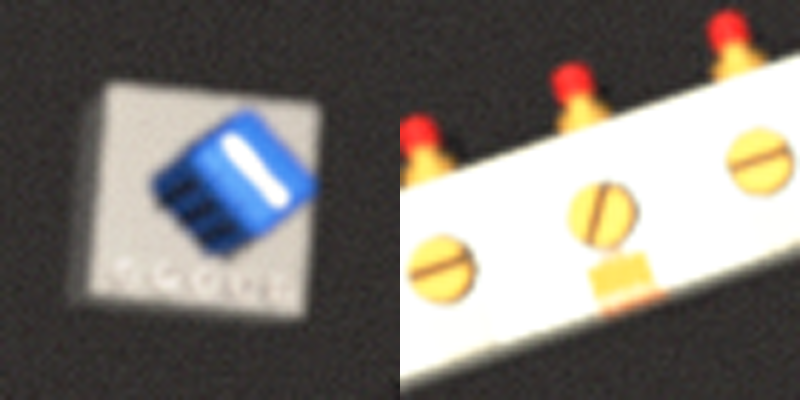

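The crop confirms it: the blue driver is in the grey block with five bits, and its white line runs from (429.6,194) to (439.9,205.5). The middle screw, beside the orange tape, is at (227.4,222.8), with its slot along crop (605,185)–(592,245).

```bash
python3 - <<'E'
from h import *
d=load('top0')
A=atz(d,429.6,194,.138);B=atz(d,439.9,205.5,.138)
print('drv ctr',(A+B)/2,'len',np.linalg.norm(A-B),'line ang',np.arctan2(*(A-B)[1::-1]))
print('block',atz(d,425.9,204.8,.058))
c=lambda x,y,x0,y0:(x0+x/5.714,y0+y/5.714)
L=atz(d,*c(42,270,192,185),.058);R=atz(d,*c(360,162,192,185),.058);M=atz(d,*c(202.5,216,192,185),.058)
print(L,M,R,(L+R)/2,np.linalg.norm(L-R)); v=L-R; ay=np.arctan2(v[1],v[0])
A=atz(d,*c(205,185,192,185),.058);B=atz(d,*c(192,245,192,185),.058);v=A-B;as_=np.arctan2(v[1],v[0])
print('man y ang',ay,'slot ang',as_,'screw',(as_-ay)%np.pi)
s=ctrl.read_state();y=np.array(s['orientation'])[:,1];print('jaw y ang',np.arctan2(y[1],y[0]))
E
```

```text
drv ctr [ 0.56697714 -0.21940925  0.138     ] len 0.02734019121222845 line ang 0.6901995665817102
block [ 0.56686014 -0.21942375  0.058     ]
[0.52192629 0.2244844  0.058     ] [0.53936168 0.16944451 0.058     ] [0.55685105 0.1153395  0.058     ] [0.53938867 0.16991195 0.058     ] 0.11459646309356691
man y ang 1.8804859672576457 slot ang -0.2081138059721811 screw 1.0529928803599664
jaw y ang -1.2779479162564804
```

```bash
python3 -m handwheel '[[2,2,0,0,0,0],[6,6,0,0,0,0.05],[10,10,0,0,0,0.1],[14,14,0,0,0,0.15],[18,18,0,0,0,0.2],[22,22,0,0,0,0.25],[26,25.5,0,0,0,0.3],[30,29.5,0,0,0,0.35],[34,33.5,0,0,0,0.38],[37,36,0,0,0,0.397]]' -0.1 30
python3 -m handwheel '[[1.2,1.2,0,0,0,0],[1.7,1.9,0,0,0,0],[1.7,1.9,0,0,0,0],[1.7,1.9,0,0,0,0],[1.7,1.9,0,0,0,0],[1.7,1.9,0,0,0,0]]'
python3 - <<'E'
from h import *
s=ctrl.read_state();R=np.array(s['orientation']);print(s['tool_pos'],R,s['width'],np.arctan2(R[1,1],R[0,1]),s['joint_pos'],s['force'])
d=grab('wrist','w1')
o,r=ray(d,320,200);print(o,r,d['K'][0,0])
E
```

```text
time_s: 1.1
tool_pos: [0.5233, -0.2624, 0.2194]
orientation: [[0.771, 0.637, -0.0], [0.637, -0.771, 0.0], [-0.0, -0.0, -1.0]]
force: [1.4, -1.5, 0.5]
width: 0.0422
grip_force: 0.0
time_s: 1.7
tool_pos: [0.5387, -0.2461, 0.2195]
orientation: [[0.772, 0.635, -0.0], [0.635, -0.772, -0.0], [-0.0, 0.0, -1.0]]
force: [-0.6, -0.5, -0.3]
width: 0.0423
grip_force: 0.0
[ 0.53869655 -0.24610692  0.21952541] [[ 7.72393042e-01  6.35144843e-01 -1.33597171e-04]
 [ 6.35144785e-01 -7.72393037e-01 -3.14438305e-04]
 [-3.02903392e-04  1.58016412e-04 -9.99999942e-01]] 0.04233562471347198 -0.8826002863752394 [ 0.60771781  0.37421231 -0.29520823  1.6903251   0.12031913  1.09484333
 -0.6060585 ] [-0.61500836 -0.4695457  -0.26831707]
[ 0.59331116 -0.20188595  0.3849922 ] [-0.19761436 -0.16055949 -0.9670996 ] 314.93914041632524
```

View pics/w1.png

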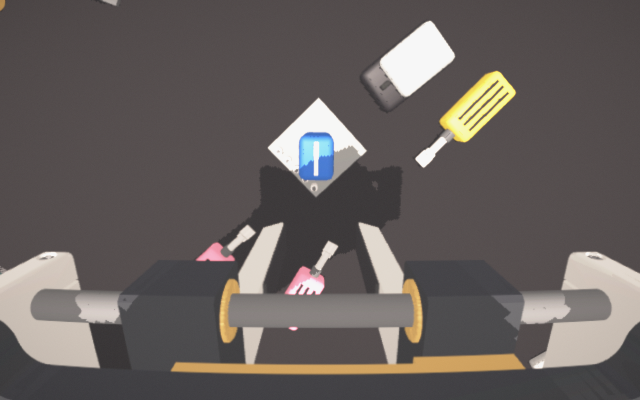

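The wrist view shows the blue handle's white line vertical from (316,142) to (316,175), centred at about (316.5,158), so the jaws are aligned with its flat sides. The pink and yellow look-alikes lie clear of it.

```bash
python3 - <<'E'
from h import *
d=load('w1');A=atz(d,316.3,142,.138);B=atz(d,316.3,175,.138);print((A+B)/2,np.arctan2(*(A-B)[1::-1]),np.linalg.norm(A-B))
p=d['pixels'];m=(p[:,:,2]>150)&(p[:,:,0]<90)
ys,xs=np.nonzero(m);print(xs.min(),xs.max(),ys.min(),ys.max(),atz(d,(xs.min()+xs.max())/2,(ys.min()+ys.max())/2,.138))
E
```

```text
[ 0.56692984 -0.2193566   0.138     ] 0.6846661445300446 0.02599336989448537
299 333 133 179 [ 0.56842071 -0.2178365   0.138     ]
```

```bash
python3 -m handwheel '[[1,1,0,0,0,0],[2.2,2.1,0,0,0,0],[2.82,2.67,0,0,0,0],[2.82,2.67,-2,0,0,0],[2.82,2.67,-5,0,0,0],[2.82,2.67,-8,0,0,0],[2.82,2.67,-10.5,0,0,0],[2.82,2.67,-11.6,0,0,0],[2.82,2.67,-11.6,0,0,0],[2.82,2.67,-11.6,0,0,0]]'
python3 -m handwheel '[[0,0,0,0,0,0]]'
```

```text
time_s: 2.75
tool_pos: [0.5683, -0.2182, 0.1044]
orientation: [[0.771, 0.637, 0.001], [0.637, -0.771, -0.0], [0.001, 0.001, -1.0]]
force: [0.2, -1.6, 0.4]
width: 0.0423
grip_force: 0.0
time_s: 2.85
tool_pos: [0.5684, -0.2185, 0.1048]
orientation: [[0.771, 0.636, 0.002], [0.636, -0.771, -0.001], [0.001, 0.002, -1.0]]
force: [0.0, 0.3, 0.6]
width: 0.0422
grip_force: 0.0
```

```bash
python3 -m handwheel '[[-0.14,-0.09,-0.1,0,0,0],[-0.14,-0.09,-0.1,0,0,0]]'
python3 -m handwheel '[[0,0,0,0,0,0],[0,0,0,0,0,0],[0,0,0,0,0,0],[0,0,0,0,0,0],[0,0,0,0,0,0]]' -1 45
```

```text
time_s: 3.05
tool_pos: [0.5662, -0.2196, 0.103]
orientation: [[0.772, 0.636, 0.001], [0.636, -0.772, -0.0], [0.0, 0.001, -1.0]]
force: [-0.2, 0.1, 0.3]
width: 0.0425
grip_force: 0.0
time_s: 3.55
tool_pos: [0.5662, -0.2193, 0.1025]
orientation: [[0.771, 0.636, -0.0], [0.636, -0.771, -0.0], [-0.0, -0.0, -1.0]]
force: [-0.4, 0.6, 3.1]
width: 0.0277
grip_force: 45.0
```

```bash
python3 -m handwheel '[[0,0,1,0,0,0],[0,0,3,0,0,0],[0,0,5,0,0,0],[0,0,7,0,0,0],[0,0,9,0,0,0],[0,0,10.5,0,0,0],[0,0,11,0,0,0.05],[0,1.5,11,0,0,0.15],[-0.2,4,11,0,0,0.28],[-0.4,7,11,0,0,0.42]]'
python3 -m handwheel '[[-0.2,3.2,0,0,0,0.13],[-0.4,6.4,0,0,0,0.26],[-0.6,9.6,0,0,0,0.39],[-0.8,12.8,0,0,0,0.52],[-1,16,0,0,0,0.65],[-1.2,19.2,0,0,0,0.78],[-1.4,22.4,0,0,0,0.91],[-1.6,25.6,0,0,0,1.04],[-1.8,28,0,0,0,1.17],[-2,29,0,0,0,1.3]]'
python3 -m handwheel '[[0,0,0,0,0,0.1],[0,0,0,0,0,0.2],[0,0,0,0,0,0.3],[0,0,0,0,0,0.4],[0,0,0,0,0,0.4]]'
python3 - <<'E'
from h import *
s=ctrl.read_state();R=np.array(s['orientation']);p=np.array(s['tool_pos']);a=np.arctan2(R[1,1],R[0,1])
print(p,a,'blade ang',a+np.pi/2,'todo',(np.array([.5394,.1697])-p[:2])*100,'turn',2.934-np.pi/2-a,s['joint_pos'])
E
```

```text
time_s: 4.55
tool_pos: [0.5618, -0.1492, 0.2126]
orientation: [[0.441, 0.897, -0.0], [0.897, -0.441, -0.0], [-0.0, -0.0, -1.0]]
force: [1.3, 0.4, -1.5]
width: 0.0274
grip_force: 45.0
time_s: 5.55
tool_pos: [0.5416, 0.1433, 0.2129]
orientation: [[-0.749, 0.662, 0.0], [0.662, 0.749, 0.0], [0.0, 0.0, -1.0]]
force: [0.2, -0.5, -2.0]
width: 0.0279
grip_force: 45.0
time_s: 6.05
tool_pos: [0.5421, 0.1405, 0.2126]
orientation: [[-0.946, 0.324, -0.0], [0.324, 0.946, -0.0], [0.0, -0.0, -1.0]]
force: [0.1, 0.6, -1.4]
width: 0.0281
grip_force: 45.0
[0.54209565 0.14050719 0.21255171] 1.240650362691685 blade ang 2.8114466894865817 todo [-0.26956466  2.91928126] turn 0.12255331051341867 [ 0.35891236  0.42907297 -0.85279482  1.76394291  0.35707321  1.11202176
  0.63023702]
```

```bash
python3 - <<'E'
from h import *
d=grab('wrist','w2')
print(proj(d,[.5394,.1697,.058]),proj(d,[.5421,.1405,.118]),atz(d,320,200,.05))
cv2.imwrite('pics/w2c.png',cv2.resize(d['pixels'][40:300,150:490,::-1],(784,600),interpolation=cv2.INTER_CUBIC))
E
```

```text
[347.09952063 175.85245147] [321.16875981 202.16064649] [0.5566267  0.13421638 0.05      ]
```

View pics/w2c.png

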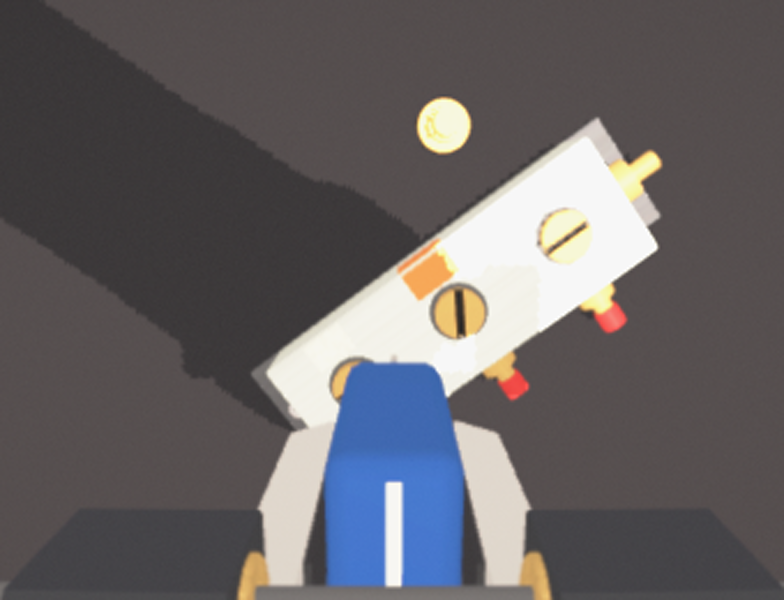

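The picture shows the middle screw at crop (460,312), just right of the orange tape. Its slot runs from (459,288) to (462,338), and the left screw is at (565,237). The driver sits straight in the jaws.

```bash
python3 - <<'E'
from h import *
d=load('w2');f=lambda u,v,z=.058:atz(d,150+u/2.306,40+v/2.306,z)
print(f(459.5,312),f(565,237)); v=f(459.2,290)-f(461.8,336);print(np.arctan2(v[1],v[0]))
v=f(589,222)-f(545,254);print('leftslot',np.arctan2(v[1],v[0]))
# driver line centreline orientation & handle top
a=f(393.5,483,.233-.00);b=f(393.5,580,.233);v=a-b;print('line',a,np.arctan2(v[1],v[0]), 'expect far end', np.array([.5421,.1405])+.0135*np.array([-.946,.324]))
E
```

```text
[0.53957114 0.17198776 0.058     ] [0.52278967 0.22590807 0.058     ]
2.8883516581747264
leftslot 1.8840887825239312
line [0.5358887  0.14231455 0.233     ] 2.8111823190620693 expect far end [0.529329 0.144874]
```

```bash
python3 -m handwheel '[[0.7,0.8,0,0,0,0.03],[1.5,1.6,-1,0,0,0.06],[2.1,2.3,-2.5,0,0,0.09],[2.17,2.4,-3.5,0,0,0.095],[2.17,2.4,-3.5,0,0,0.095],[2.17,2.4,-3.5,0,0,0.095],[2.17,2.4,-3.5,0,0,0.095]]'
python3 - <<'E'
from h import *
d=grab('wrist','w3')
s=ctrl.read_state();R=np.array(s['orientation']);p=np.array(s['tool_pos']);print(p,np.arctan2(R[1,1],R[0,1]))
print(proj(d,[.5395,.1707,.058]))
cv2.imwrite('pics/w3c.png',cv2.resize(d['pixels'][120:320,260:400,::-1],(420,600),interpolation=cv2.INTER_CUBIC))
E
```

```text
time_s: 6.8
tool_pos: [0.564, 0.1646, 0.1781]
orientation: [[-0.972, 0.235, 0.001], [0.235, 0.972, -0.0], [-0.001, 0.0, -1.0]]
force: [-1.0, -0.7, -0.8]
width: 0.0278
grip_force: 45.0
[0.5640284  0.16456852 0.17810699] 1.3332310847910382
[321.35465794 168.1571011 ]
```

View pics/w3c.png

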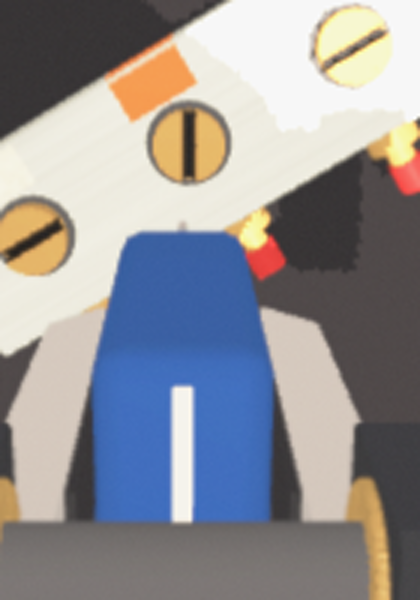

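The picture shows the slot running vertically from crop (189,112) to (189,180). The driver's white line is at x=182, and the blade's end just shows at (182,226).

```bash
python3 - <<'E'
from h import *
d=load('w3');f=lambda u,v,z:atz(d,260+u/3-.33,120+v/3-.33,z)
p=np.array([.5640,.1646]);x=np.array([-.972,.235]);y=np.array([.235,.972])
for n,q in dict(slot=(189,146,.058),sT=(189,112,.058),sB=(189,180,.058),line=(182,388,.2136),line2=(182,500,.2136),tip=(182,226,.0836),hbot=(183.5,236,.1336)).items():
    P=f(*q)[:2]; print(n,P,'along',(P-p)@x,'lat',(P-p)@y)
E
```

```text
slot [0.5399443  0.17182999] along 0.025081183209653603 lat 0.001374460658029237
sT [0.52985983 0.17425995] along 0.03545433423189366 lat 0.0013665279822342464
sB [0.55019583 0.1693601 ] along 0.014536275836187657 lat 0.0013828422514273958
line [0.55099024 0.16725857] along 0.013270245205743821 lat -0.0004731651774552174
line2 [0.56903582 0.16287741] along -0.0052996250902157625 lat -0.0004909353098477519
tip [0.5577717  0.16535684] along 0.006231766112049948 lat -0.000727999655345683
hbot [0.54830414 0.16810755] along 0.016080647313406176 lat -0.0002791908257252199
```

```bash
python3 -m handwheel '[[-0.6,0.2,0,0,0,0],[-1.3,0.4,0,0,0,0],[-2,0.65,-0.5,0,0,0],[-2.38,0.78,-1.2,0,0,0],[-2.38,0.78,-1.8,0,0,0],[-2.38,0.78,-2,0,0,0],[-2.38,0.78,-2,0,0,0],[-2.38,0.78,-2,0,0,0]]'
python3 -m handwheel '[[0,0,0,0,0,0],[0,0,0,0,0,0]]'
```

```text
time_s: 7.65
tool_pos: [0.5402, 0.1725, 0.1574]
orientation: [[-0.972, 0.235, -0.0], [0.235, 0.972, 0.0], [0.0, 0.0, -1.0]]
force: [-0.3, -0.7, -1.5]
width: 0.0279
grip_force: 45.0
time_s: 7.85
tool_pos: [0.5401, 0.1725, 0.1576]
orientation: [[-0.972, 0.235, 0.0], [0.235, 0.972, -0.0], [-0.0, 0.0, -1.0]]
force: [0.4, -0.3, -1.9]
width: 0.0278
grip_force: 45.0
```

```bash
python3 -m handwheel '[[0,0,-0.2,0,0,0],[0,0,-0.35,0,0,0],[0,0,-0.5,0,0,0],[0,0,-0.55,0,0,0],[0,0,-0.6,0,0,0],[0,0,-0.65,0,0,0],[0,0,-0.65,0,0,0]]'
```

```text
time_s: 8.55
tool_pos: [0.54, 0.1725, 0.1509]
orientation: [[-0.972, 0.235, -0.0], [0.235, 0.972, -0.0], [-0.0, -0.0, -1.0]]
force: [0.2, -0.5, -1.5]
width: 0.0276
grip_force: 45.0
```

```bash
python3 -m handwheel '[[0,0,-0.1,0,0,0],[0,0,-0.2,0,0,0],[0,0,-0.3,0,0,0],[0,0,-0.35,0,0,0],[0,0,-0.35,0,0,0]]'
python3 -m handwheel '[[0,0,-0.05,0,0,0],[0,0,-0.05,0,0,0]]'
```

```text
time_s: 9.05
tool_pos: [0.54, 0.1725, 0.1473]
orientation: [[-0.972, 0.235, -0.0], [0.235, 0.972, -0.0], [0.0, -0.0, -1.0]]
force: [-0.1, -0.9, -1.4]
width: 0.0275
grip_force: 45.0
time_s: 9.25
tool_pos: [0.5401, 0.1726, 0.147]
orientation: [[-0.972, 0.235, 0.0], [0.235, 0.972, -0.0], [-0.0, -0.0, -1.0]]
force: [0.0, -0.9, -0.5]
width: 0.0277
grip_force: 45.0
```

```bash
python3 -m handwheel '[[0,0,-0.05,0,0,0],[0,0,-0.05,0,0,0],[0,0,-0.05,0,0,0]]'
python3 -c "
from h import *
s=ctrl.read_state();print(s['force'],s['ft_torque'],s['tool_pos'])"
```

```text
time_s: 9.55
tool_pos: [0.5402, 0.1726, 0.1468]
orientation: [[-0.972, 0.235, 0.0], [0.235, 0.972, -0.0], [-0.0, -0.0, -1.0]]
force: [-2.7, -0.6, 7.2]
width: 0.0277
grip_force: 45.0
[-2.70812164 -0.59500502  7.15913418] [-0.24754155  0.48667975 -0.02615593] [0.54017456 0.17259144 0.14684792]
```

```bash
for i in 1; do python3 -m handwheel '[[0,0,0,0,0,-0.05],[0,0,0,0,0,-0.1],[0,0,0,0,0,-0.15],[0,0,0,0,0,-0.2],[0,0,0,0,0,-0.25],[0,0,0,0,0,-0.3],[0,0,0,0,0,-0.35],[0,0,0,0,0,-0.4],[0,0,0,0,0,-0.4]]'; done
cat > st.py <<'E'
from h import *
s=ctrl.read_state();R=np.array(s['orientation']);print(s['force'].round(1) if hasattr(s['force'],'round') else s['force'],s['ft_torque'],s['tool_pos'],'blade',np.arctan2(R[1,1],R[0,1])+np.pi/2)
E
python3 st.py
```

```text
time_s: 10.45
tool_pos: [0.5401, 0.1724, 0.1468]
orientation: [[-0.803, 0.596, 0.0], [0.596, 0.803, -0.001], [-0.001, -0.0, -1.0]]
force: [-1.7, -1.6, 7.4]
width: 0.0278
grip_force: 45.0
[-1.7 -1.6  7.4] [-0.64161305  0.51775493  0.05515745] [0.54013933 0.17241969 0.14683323] blade 2.5028935017711866
```

```bash
python3 -m handwheel '[[0,0,0,0,0,-0.05],[0,0,0,0,0,-0.1],[0,0,0,0,0,-0.15],[0,0,0,0,0,-0.2],[0,0,0,0,0,-0.25],[0,0,0,0,0,-0.3],[0,0,0,0,0,-0.35],[0,0,0,0,0,-0.4],[0,0,0,0,0,-0.45],[0,0,0,0,0,-0.5]]'; python3 st.py
python3 -m handwheel '[[0,0,0,0,0,-0.03],[0,0,0,0,0,-0.06],[0,0,0,0,0,-0.08],[0,0,0,0,0,-0.08]]'; python3 st.py
```

```text
time_s: 11.45
tool_pos: [0.5401, 0.1724, 0.1468]
orientation: [[-0.419, 0.908, 0.0], [0.908, 0.419, -0.001], [-0.001, -0.0, -1.0]]
force: [-2.0, -2.1, 7.4]
width: 0.0278
grip_force: 45.0
[-2.  -2.1  7.4] [-0.70822768  0.71199468  0.04229797] [0.54009122 0.17235399 0.14682287] blade 2.0026807614356743
time_s: 11.85
tool_pos: [0.5401, 0.1724, 0.1468]
orientation: [[-0.346, 0.938, 0.0], [0.938, 0.346, -0.001], [-0.001, -0.0, -1.0]]
force: [-2.3, -2.1, 8.4]
width: 0.0278
grip_force: 45.0
[-2.3 -2.1  8.4] [-0.71546936  0.67395082  0.09966284] [0.5400735  0.17238375 0.14682711] blade 1.9240073241890272
```

```bash
for i in 1 2; do python3 st.py; done; python3 -m handwheel '[[0,0,0,0,0,-0.02],[0,0,0,0,0,-0.04],[0,0,0,0,0,-0.04]]' >/dev/null; python3 st.py; python3 -m handwheel '[[0,0,0,0,0,-0.02],[0,0,0,0,0,-0.02]]' >/dev/null; python3 st.py
```

```text
[-2.3 -2.1  8.4] [-0.71546936  0.67395082  0.09966284] [0.5400735  0.17238375 0.14682711] blade 1.9240073241890272
[-2.3 -2.1  8.4] [-0.71546936  0.67395082  0.09966284] [0.5400735  0.17238375 0.14682711] blade 1.9240073241890272
[-1.6 -2.   7.1] [-0.71206162  0.7313882   0.0820076 ] [0.54008027 0.17239388 0.14682021] blade 1.8840434208536938
[-2.3 -1.3  7. ] [-0.73448831  0.68983289  0.02418266] [0.5400734  0.17239769 0.14683466] blade 1.8640872103948358
```

```bash
python3 -m handwheel '[[0,0,0,0,0,-0.02],[0,0,0,0,0,-0.04],[0,0,0,0,0,-0.04]]' >/dev/null; python3 st.py; python3 -m handwheel '[[0,0,0,0,0,-0.02],[0,0,0,0,0,-0.04],[0,0,0,0,0,-0.04]]' >/dev/null; python3 st.py;
```

```text
[-2.8 -1.9  7.1] [-0.69335125  0.67884091  0.06384115] [0.54004362 0.17240376 0.1468185 ] blade 1.8240938056570384
[-2.3 -2.4  7.7] [-0.66823389  0.75478486  0.09828504] [0.5400736  0.17242586 0.14683034] blade 1.7841292860960847
```

```bash
for i in 1 2; do python3 -m handwheel '[[0,0,0,0,0,-0.02]]' >/dev/null; python3 st.py;python3 -m handwheel '[[0,0,0,0,0,0]]' >/dev/null; python3 st.py; done
```

```text
[-3.  -1.3  6.8] [-0.68794973  0.74598146  0.04454008] [0.54005192 0.17240442 0.14680567] blade 1.76472023483085
[-3.5 -2.6  6.9] [-0.70235117  0.75703386  0.08579654] [0.54004556 0.17240336 0.14680394] blade 1.764077109136424
[-3.3 -1.5  7.1] [-0.71145261  0.75422473  0.0694067 ] [0.54004255 0.17241291 0.14681374] blade 1.7446895126537993
[-2.7 -2.1  7.6] [-0.73509798  0.76988274  0.05722323] [0.54005456 0.17242206 0.14681157] blade 1.7440987851488339
```

```bash
for i in 1 2 3; do python3 -m handwheel '[[0,0,0,0,0,-0.02]]' >/dev/null; python3 st.py;python3 -m handwheel '[[0,0,0,0,0,0]]' >/dev/null; python3 st.py; done
```

```text
[-2.4 -1.3  6.9] [-0.70154828  0.78324448  0.06889472] [0.54005756 0.17243772 0.1468079 ] blade 1.7247251185867087
[-1.9 -1.8  7.2] [-0.63375943  0.79381937  0.0563423 ] [0.5400657  0.17241243 0.14684989] blade 1.7240262592518758
[-3.  -1.8  7.6] [-0.68963819  0.83057836  0.03942454] [0.54005747 0.17240183 0.14682855] blade 1.7047137317857506
[-3.4 -2.5  7.4] [-0.6667141   0.80542188  0.09038414] [0.54003134 0.17242804 0.14681646] blade 1.7040638287196068
[-3.3 -2.1  7.7] [-0.69060738  0.8849519   0.11265633] [0.54001818 0.17243075 0.14681899] blade 1.6848038742593494
[-2.7 -2.2  7.5] [-0.67480228  0.84048901  0.07971348] [0.54000062 0.17245335 0.14681066] blade 1.6841685383584553
```

```bash
for i in 1 2; do python3 -m handwheel '[[0,0,0,0,0,-0.02]]' >/dev/null; python3 st.py;python3 -m handwheel '[[0,0,0,0,0,0]]' >/dev/null; python3 st.py; done
```

```text
[-3.7 -1.5  7.4] [-0.67499256  0.95125437  0.11607655] [0.53999135 0.17243755 0.14681244] blade 1.6648549110245205
[-2.4 -2.3  8.6] [-0.70090915  0.91281499  0.15076751] [0.53999674 0.17244818 0.14681597] blade 1.6642314125246198
[-2.6 -1.9  7.3] [-0.71849222  1.00776561  0.17047494] [0.53998581 0.17241674 0.14679726] blade 1.6448294408074806
[-3.3 -2.2  7.2] [-0.69086162  0.97703621  0.1803015 ] [0.53997368 0.17244111 0.14682505] blade 1.6442603872826786
```

```bash
python3 -m handwheel '[[0,0,0,0,0,0],[0,0,0,0,0,0],[0,0,0,0,0,0],[0,0,0,0,0,0]]' >/dev/null; python3 st.py; python3 -m handwheel '[[0,0,0,0,0,0.05],[0,0,0,0,0,0.1],[0,0,0,0,0,0.15],[0,0,0,0,0,0.19],[0,0,0,0,0,0.19]]' >/dev/null; python3 st.py
```

```text
[-4.1 -2.4  7.6] [-0.72446897  0.89808484  0.16456348] [0.53999933 0.17244565 0.14682862] blade 1.6450314595994013
[-0.9 -0.2  5.5] [-0.20320949  0.18039845 -0.04250417] [0.54032482 0.17263476 0.14684982] blade 1.8363714237722046
```

```bash
python3 -m handwheel '[[0,0,0.2,0,0,0],[0,0,0.6,0,0,0],[0,0,1.5,0,0,0],[0,0,3,0,0,0],[0,0,5,0,0,0],[0,0,6.5,0,0,0],[0,0,7,0,0,-0.03],[0.1,-1.5,7,0,0,-0.08],[0.3,-4,7,0,0,-0.16],[0.5,-7,7,0,0,-0.25]]'
python3 -m handwheel '[[0.2,-3,0,0,0,-0.1],[0.4,-6,0,0,0,-0.2],[0.6,-9,0,0,0,-0.3],[0.8,-12,0,0,0,-0.4],[1,-15,0,0,0,-0.5],[1.2,-18,0,0,0,-0.6],[1.4,-21,0,0,0,-0.7],[1.6,-24,0,0,0,-0.8],[1.8,-27,0,0,0,-0.87],[2,-30,0,0,0,-0.9]]' >/dev/null
python3 -m handwheel '[[0,0,0,0,0,0],[0,0,0,0,0,0],[0,0,0,0,0,0]]'
python3 - <<'E'
from h import *
s=ctrl.read_state();R=np.array(s['orientation']);p=np.array(s['tool_pos']);a=np.arctan2(R[1,1],R[0,1])
print('todo',(np.array([.5662,-.2193,.1025])-p)*100,'turn',-.8825-a)
d=grab('top','top1');b=d['pixels'][185:255,192:262,::-1]
cv2.imwrite('pics/crop1.png',cv2.resize(b,(400,400),interpolation=cv2.INTER_CUBIC))
E
```

```text
time_s: 16.25
tool_pos: [0.5447, 0.1002, 0.2156]
orientation: [[-0.007, 1.0, -0.001], [1.0, 0.007, -0.0], [-0.0, -0.001, -1.0]]
force: [0.1, -0.9, -1.7]
width: 0.0274
grip_force: 45.0
time_s: 17.55
tool_pos: [0.5647, -0.1974, 0.2162]
orientation: [[0.775, 0.632, -0.001], [0.632, -0.775, 0.001], [-0.0, -0.001, -1.0]]
force: [0.4, 1.1, -0.9]
width: 0.0275
grip_force: 45.0
todo [  0.14615095  -2.19457467 -11.36505116] turn 0.003907352618834792
```

View pics/crop1.png

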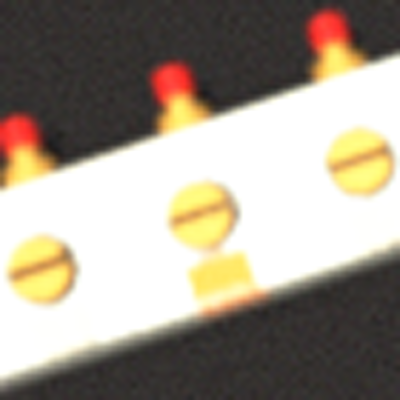

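All three slots are now parallel: (42,270), (202,214) and (360,161) in the crop, so the middle screw is closed. Next I'll take the driver back to its block.

```bash
python3 -m handwheel '[[0.05,-0.7,0,0,0,0],[0.1,-1.6,0,0,0,0],[0.15,-2.19,0,0,0,0],[0.15,-2.19,-1.5,0,0,0],[0.15,-2.19,-3.5,0,0,0],[0.15,-2.19,-5,0,0,0],[0.15,-2.19,-5,0,0,0],[0.15,-2.19,-5,0,0,0],[0.15,-2.19,-5,0,0,0]]'
```

```text
time_s: 18.5
tool_pos: [0.567, -0.2194, 0.1672]
orientation: [[0.774, 0.633, 0.001], [0.633, -0.774, -0.0], [0.001, 0.001, -1.0]]
force: [1.0, -0.7, -2.2]
width: 0.0281
grip_force: 45.0
```

```bash
python3 -m handwheel '[[-0.06,0,-0.5,0,0,0],[-0.06,0,-1,0,0,0],[-0.06,0,-1.5,0,0,0],[-0.06,0,-2,0,0,0],[-0.06,0,-2.5,0,0,0],[-0.06,0,-2.5,0,0,0]]'
```

```text
time_s: 19.1
tool_pos: [0.5656, -0.2192, 0.1406]
orientation: [[0.775, 0.633, -0.001], [0.633, -0.775, 0.0], [-0.001, -0.001, -1.0]]
force: [0.4, 0.1, -1.2]
width: 0.0279
grip_force: 45.0
```

In the hole without contact; lowering it home.

```bash
python3 -m handwheel '[[0.05,0,-0.7,0,0,0],[0.05,0,-1.4,0,0,0],[0.05,0,-2.1,0,0,0],[0.05,0,-2.8,0,0,0],[0.05,0,-3.3,0,0,0],[0.05,0,-3.6,0,0,0],[0.05,0,-3.7,0,0,0],[0.05,0,-3.7,0,0,0]]'
```

```text
time_s: 19.9
tool_pos: [0.5665, -0.2194, 0.1044]
orientation: [[0.775, 0.633, -0.0], [0.633, -0.775, 0.0], [0.0, -0.0, -1.0]]
force: [0.1, -0.3, -1.0]
width: 0.0277
grip_force: 45.0
```

```bash
python3 -m handwheel '[[0,0,-0.05,0,0,0],[0,0,-0.1,0,0,0],[0,0,-0.1,0,0,0]]'
```

```text
time_s: 20.2
tool_pos: [0.5665, -0.2194, 0.1035]
orientation: [[0.775, 0.633, 0.0], [0.633, -0.775, 0.0], [0.0, 0.0, -1.0]]
force: [0.6, 1.7, -0.8]
width: 0.028
grip_force: 45.0
```

```bash
python3 -m handwheel '[[0,0,-0.05,0,0,0],[0,0,-0.1,0,0,0],[0,0,-0.1,0,0,0]]'
```

```text
time_s: 20.5
tool_pos: [0.5665, -0.2194, 0.1025]
orientation: [[0.775, 0.633, 0.0], [0.633, -0.775, -0.0], [0.0, 0.0, -1.0]]
force: [-0.9, 0.3, 0.5]
width: 0.0281
grip_force: 45.0
```

```bash
python3 -m handwheel '[[0,0,0,0,0,0],[0,0,0,0,0,0],[0,0,0,0,0,0],[0,0,0,0,0,0]]' -0.1
python3 -m handwheel '[[0,0,0.5,0,0,0],[0,0,2,0,0,0],[0,0,4,0,0,0],[0,0,7,0,0,0],[0,0,10,0,0,0],[-1,-1,12,0,0,0],[-2.8,-2.6,12,0,0,0],[-2.8,-2.6,12,0,0,0],[-2.8,-2.6,12,0,0,0],[-2.8,-2.6,12,0,0,0]]'
python3 - <<'E'
from h import *
grab('wrist','w9')
E
```

```text
time_s: 20.9
tool_pos: [0.5664, -0.2194, 0.1024]
orientation: [[0.775, 0.632, -0.0], [0.632, -0.775, 0.0], [-0.0, -0.0, -1.0]]
force: [-0.3, 0.3, -0.4]
width: 0.0425
grip_force: 0.0
time_s: 21.9
tool_pos: [0.5389, -0.2447, 0.2228]
orientation: [[0.774, 0.633, 0.0], [0.633, -0.774, 0.0], [0.0, -0.0, -1.0]]
force: [-0.3, 0.5, -0.6]
width: 0.0423
grip_force: 0.0
```

View pics/w9.png

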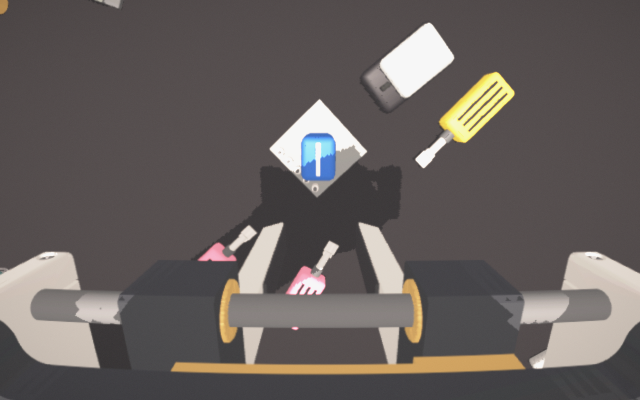

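The driver stands upright and home in its block, with its line at (318,142–176) as at the start. The gripper is clear and everything else is where it was.

```bash
python3 -c "
from bench import ctrl
print(ctrl.job_done())"
```

```text
the job is handed in; nothing more can be done
None
```

The middle screw is closed firmly on its stop (about 0.17 N m read at the driver), the driver is released fully home in its block with nothing else disturbed, and the job is handed in at about 22 s; no verdict was returned.

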